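Turn the carver's indexing head back a notch

ROBOT

A 6-joint arm with a two-finger parallel gripper is mounted at the origin on a cart in front of the work surface, level with it; the furniture and walls round the work are solid. World frame = base frame: x ahead of the robot, y to its left, z up, the work surface at z = 0. Lengths are in m, angles in rad, forces in N, time in s.
With the tool pointing down it reaches from about 0.35 to 0.85 m from the base axis. Payload 8.1 kg.
Tool frame: the origin (TCP) lies at the centre of the arm's flange, where the gripper is bolted on; the fingertips stand 186 mm ahead of it and the grasp point (between the pads) lies 167 mm ahead of it; z points along the fingers, y is the line along which they close (so a half turn about z gives the same grasp; the last joint's range is limited). The gripper opens to 93 mm and grips with 3 to 60 N. Pads are 15 mm wide; open, the fingers measure 128 mm over their backs; the gripper's body (75 mm by 188 mm) begins 65 mm behind the grasp point.
Start: joints at [-1.219, 0.13, 1.488, -0, 1.523, -0.085], TCP at [0.254, -0.544, 0.405] pointing down, gripper open.
Joint ranges: [-2.96, 2.96], [-0.89, 2.26], [0.02, 2.5], [-1.34, 4.48], [0, 2.73], [-2.66, 2.66]. Speed limits (rad/s): [2.39, 2.39, 2.79, 3.14, 3.14, 3.14].

INTERFACE

Orientations are given as a rotation vector (axis times angle).
In Python, from plant import robot gives the robot as it stands.
- The arm moves only by the tool apply_moves, never from a script. Its argument "series" is a list of rows, each a list of 2 entries, a list of its own where there are three numbers: the shift along the tool's x, y, z in mm, then the turn, a rotation vector about the tool's x, y, z in rad. A call has 1 to 12 rows; each row shifts and turns the commanded pose from where the row before left it, along the tool's axes as they then stand; what a row does not reach is not made up. A row lasts 1/12 s, in which the tool goes at most 41.7 mm and 7.16 degrees, less where a joint would pass 70% of its speed; a pose out of reach is approached as far as the arm can. A call is refused whole if a number of a shift passes 41.7 or a number of a turn 0.125, either way. A call with a gripper value outside its range is refused whole. "claw" is the opening, from 0 (shut) to 1 (fully open), set as the call begins (left out, the last holds). The fingers move at their own pace and stop on an object; "newtons" is the grip in N (left out, the last holds). Time passes only in rows, so rows that do not move let the fingers close. It gives the time, the measured TCP pose, the force, the opening and the grip force at its end, in the units of the state.
- robot.read_state(): the state, without advancing time (a new reading comes with each control period).
- robot.read_camera(name): name is "side" or "top"; returns (picture, depth): 420x560x3 uint8, blue, green, red; 420x560 float32, m along the optical axis (not along the pixel's ray), 0 where there is no reading.
- robot.calibration(name): a dict with "fx", "fy", "cx", "cy" (pixels), "D" ([k1, k2, p1, p2, k3] as OpenCV has them; the pictures are not rectified), "extrinsics" (4x4, takes a point from world to camera coordinates). Camera axes: x right, y down, z forward; pixel columns grow to the right and rows downward; lengths in m; the calibration is good to about 2 mm. A picture is of the moment at which its call begins. calibration takes no time and is no camera call.
- robot.close_job(): hands the job in; it is judged then, once.
The state is a dict: "t": time; "q": joint angles; "dq": joint speeds; "joint_torque": joint torques, N m; "tool_pos": TCP position; "orientation": TCP orientation; "force": force on the tool from outside, world axes, zero at the start; "wrist_torque": the same for the moment, N m; "opening": finger opening in m; "gripper_force": force on a finger pad.
Only numpy, scipy, OpenCV 4.12 (cv2) and the standard library are available. Lean on these libraries where they do the work, as an engineer would, in place of code of your own. Each camera call takes 0.05 s, during which the arm holds its last target. There are 200 camera calls.

TASK

The indexing head on the bench has been turned one notch too far for the next flute. With a fingertip, gripping nothing, gently push the pawl's upright lever to the right so that the pawl lifts clear of the toothed wheel, push the top spoke to the right to turn the wheel backward by exactly one notch, then push the lever back to the left so that the pawl drops fully home in its new notch. Leave the tools lying round it where they are, and finish clear of everything.

Things in the scene. Friction and masses are not known exactly. Their poses are not given: they have to be found in the camera images.
- index_head: Grey carver's indexing head, fixed to the bench: bed 345 x 110 x 14 mm with a steel toothed wheel at the end near the robot, a turned wooden spindle (48 mm thick) and a tailstock behind it. Origin on the bench straight under the middle of the toothed wheel; x along the spindle away from the robot, y left, z up; bed from x = -60 to +285 mm.
- wheel_centre (a point): Middle of the toothed wheel on the spindle axis, 105 mm above the bench. The wheel is 14 mm thick, 10 saw teeth, radius 60 mm over the teeth, 47 mm in the notches. On its hub, 45 mm nearer the robot (x = -45 mm), are 4 round spokes 90 degrees apart, 10 mm thick, with 16 mm black balls whose centres are 88 mm from the axis.
- index_wheel (a joint): Turn of the wheel, rad. Positive: forward (top goes left seen from the robot). Negative: backward (top goes right). A notch is 0.628. It starts with play between 0 and 0.16; one notch back the pawl fits home from -0.63 to -0.47; left between -0.47 and -0.35 the pawl's nose slides it there; past -0.68 it lands on a tooth. Stiff (0.1 Nm), stays where left; the pawl when home stops backward turning.
- top_spoke (a point): Centre of the black ball (16 mm) on the end of the spoke that stands uppermost, 88 mm from the spindle axis in the plane x = -45 mm: 22 degrees left of upright at wheel value 0, 14 degrees right of upright one notch farther back (-0.628). It moves with the wheel. The ball rises up to 10 mm as it comes upright: push it near the very fingertip.
- pawl_pivot (a point): The pawl's pivot, in the plane of the toothed wheel, 78 mm right of the spindle axis, 138 mm above the bench; the dark pawl runs from it up and left to the wheel's teeth and has an upright lever.
- pawl (a joint): Turn of the pawl, rad: 0 = fully home in a notch (a firm stop); from 0.25 its nose is clear of the teeth; 0.75 = stop, fully lifted. Its pivot is stiff (about 0.07 Nm): it stays where it is left, up or down.
- pawl_lever (a point): Centre of the black ball (15 mm) on top of the pawl's upright lever (a 9 mm rod in the plane of the toothed wheel), 78 mm from the pawl's pivot; 20 degrees left of upright when the pawl is home, 23 degrees right of upright when fully lifted. Pushed to the right (head's -y) it lifts the pawl's nose off the wheel; pushed to the left it lowers it.
- bench_dog: bench dog: turned wooden peg standing on its 33 mm head, 86 mm tall, in front of and to the left of the head; loose, to be left alone; origin under its centre
- handle: spare turned wooden tool handle, 125 x 31 x 26 mm, lying to the right of the head; loose, to be left alone; origin under its centre
- gouge: small gouge with a wooden handle, 197 x 19 x 14 mm, lying to the left of the bed; loose, to be left alone; origin under its centre
- sander: brown sanding block, 105 x 63 x 29 mm, lying to the right of the bed; loose, to be left alone; origin under its centre

How it is judged:
On the way, in this order (a step that is already met when the one before it is completed fails the run):
1. the pawl is lifted clear of the wheel, the wheel still in its first notch (value of joint pawl above 0.3 rad and value of joint index_wheel between -0.15 and 0.3 rad), for 0.2 s.
2. with the pawl lifted, the wheel is pushed back one notch (value of joint pawl above 0.25 rad and value of joint index_wheel between -0.7 and -0.3 rad), for 0.2 s.
At the end, for the whole second after the job is handed in: The pawl is home in the notch (within 0.06 rad), the wheel stands still one notch back (between -0.67 and -0.42 rad), and the four loose things are within 20 mm of where they lay (value of joint pawl below 0.06 rad and value of joint index_wheel between -0.67 and -0.42 rad and velocity of joint index_wheel between -0.05 and 0.05 rad/s and distance of each of bench_dog, handle, gouge, sander from where it was at the start of the episode below 0.02 m); the robot touches nothing.
It fails at once if a loose thing near the head is moved, lifted or carried (over 20 mm) (distance of any of bench_dog, handle, gouge, sander from where it was at the start of the episode above 0.02 m).
It fails at once if the pawl or the wheel is gripped between the fingers or forced (over 35 N in all from the fingers) (contact force between the fingers and pawl above 35 N or contact force between the fingers and index_wheel above 35 N).
It also fails if it takes over 58 s, if anything falls off the work surface, if the arm or the gripper's body presses on something with over 40 N, if the wrist force passes 120 N, or if a joint passes its speed limit or range.

## Working session

There is one attempt and no reset: what is moved stays moved. The work goes in short steps, Python scripts to look and compute and a tool call to move; the robot and the scene stay as the last step left them, time stands still between calls to the robot, and variables do not carry over. Pictures are saved under pics/ and viewed, at most 10 in all, crops included, and the job is handed in when it is done.

Besides the shell and the picture viewer there is one more tool, called as name(argument=value, ...), one argument or row to a line, values as JSON. apply_moves: Moves the arm, as the interface text tells. Its arguments: {"type":"object","properties":{"series":{"type":"array"},"claw":{"type":"number"},"newtons":{"type":"number"}},"required":["series"]}

```bash
mkdir -p pics; ls; cat > h.py <<'E'
import numpy as np,cv2
from plant import robot
from scipy.spatial.transform import Rotation as R
def K(n):
    c=robot.calibration(n); return np.array([[c['fx'],0,c['cx']],[0,c['fy'],c['cy']],[0,0,1]]),np.array(c['D'],float),np.array(c['extrinsics'])
def cloud(n,dep):
    k,D,E=K(n); h,w=dep.shape
    u,v=np.meshgrid(np.arange(w),np.arange(h))
    p=cv2.undistortPoints(np.stack([u,v],-1).reshape(-1,1,2).astype(float),k,D).reshape(h,w,2)
    c=np.concatenate([p*dep[...,None],dep[...,None]],-1)
    Ei=np.linalg.inv(E); return c@Ei[:3,:3].T+Ei[:3,3]
def proj(n,P):
    k,D,E=K(n); return cv2.projectPoints(np.atleast_2d(P).astype(float),cv2.Rodrigues(E[:3,:3])[0],E[:3,3],k,D)[0].reshape(-1,2)
E
python3 - <<'E'
from h import *
for n in ['side','top']:
    p,d=robot.read_camera(n); cv2.imwrite(f'pics/{n}0.png',p); np.save(f'{n}0.npy',d)
    k,D,E=K(n); print(n,k[0,0],np.linalg.inv(E).round(3).tolist())
s=robot.read_state(); print(s)
E
```

```text
pics
side 498.6131419904037 [[-0.891, -0.158, 0.426, 0.042], [-0.454, 0.341, -0.823, 1.034], [-0.015, -0.927, -0.375, 0.606], [0.0, 0.0, 0.0, 1.0]]
top 435.6229053853668 [[-0.016, -0.995, 0.097, 0.487], [-1.0, 0.018, 0.022, -0.008], [-0.024, -0.096, -0.995, 1.202], [0.0, 0.0, 0.0, 1.0]]
{'t': 0.1, 'q': array([-1.21940662e+00,  1.31094910e-01,  1.48916804e+00,  1.92570462e-05,
        1.52300475e+00, -8.53872665e-02]), 'dq': array([-0.00263027, -0.00047146, -0.00510522,  0.0013772 ,  0.00016322,
        0.00067212]), 'joint_torque': array([ 8.32001951e-04, -5.61341321e+01, -4.93095195e+01,  7.70145538e-02,
        2.91218469e-02, -4.28016688e-05]), 'tool_pos': array([ 0.25377238, -0.54346433,  0.40378784]), 'orientation': array([-3.06535010e+00, -6.80285301e-01,  3.18801525e-04]), 'force': array([ 0.39195563, -0.01479939, -0.2644261 ]), 'wrist_torque': array([0.01646509, 0.01789351, 0.00626185]), 'gripper_force': 0.0, 'opening': 0.09315589093009449}
```

View pics/side0.png

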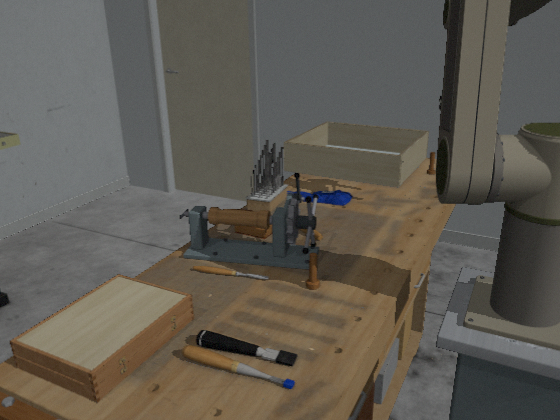

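View pics/top0.png

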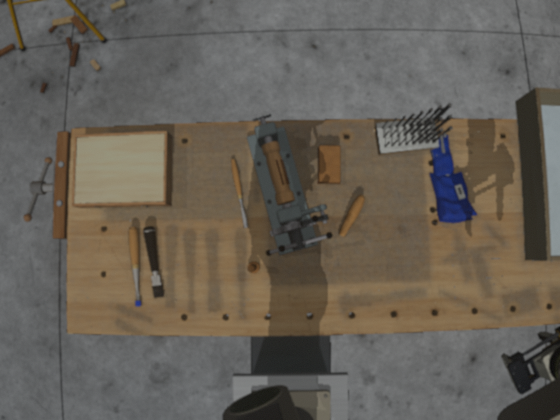

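The side view shows the head at about (250,235), with the wheel and spokes near (300,225). The top view shows the bed from (265,125) to (300,250), the lever and pivot near (315,212), and the spokes near (268..328, 245).

```bash
python3 - <<'E'
from h import *
a=cv2.imread('pics/top0.png')[105:280,225:375]; b=cv2.imread('pics/side0.png')[160:300,170:340]
cv2.imwrite('pics/c1.png',cv2.resize(a,None,fx=3.4,fy=3.4,interpolation=cv2.INTER_CUBIC))
cv2.imwrite('pics/c2.png',cv2.resize(b,None,fx=4,fy=4,interpolation=cv2.INTER_CUBIC))
d=np.load('top0.npy');P=cloud('top',d)
# bed mask: height 8..20mm within crop region
m=np.zeros(d.shape,bool); m[110:262,240:335]=1
im=cv2.imread('pics/top0.png').astype(int)
m&=(abs(P[...,2]-.014)<.008)&(abs(im[...,2]-im[...,0])<25)
q=P[m][:,:2].astype(np.float32); print(len(q),cv2.minAreaRect(q),P[...,2][m].mean())
v,u=np.where(m);print(cv2.minAreaRect(q))
for n in ['top','side']:
    D=np.load(n+'0.npy');C=cloud(n,D)
    z=C[...,2]; s=(z>.16)&(z<.3)&(C[...,0]>.35)&(C[...,0]<.8)&(abs(C[...,1])<.25)
    for r in np.argwhere(s)[::4]: print(n,r[::-1],C[r[0],r[1]].round(3))
E
```

```text
2476 ((0.6591465473175049, 0.01959627866744995), (0.2141617238521576, 0.35536763072013855), 87.85743713378906) 0.013567865528950356
((0.6591465473175049, 0.01959627866744995), (0.2141617238521576, 0.35536763072013855), 87.85743713378906)
top [313 215] [ 0.569 -0.062  0.214]
top [312 216] [ 0.568 -0.06   0.21 ]
top [316 216] [ 0.567 -0.068  0.218]
top [320 216] [ 0.57  -0.08   0.181]
top [314 217] [ 0.564 -0.064  0.219]
top [318 217] [ 0.566 -0.074  0.197]
top [322 217] [ 0.568 -0.086  0.166]
top [314 218] [ 0.562 -0.064  0.218]
top [318 218] [ 0.563 -0.074  0.201]
top [322 218] [ 0.566 -0.086  0.167]
top [308 219] [ 0.564 -0.052  0.165]
top [312 219] [ 0.56  -0.059  0.213]
top [316 219] [ 0.56  -0.068  0.219]
top [321 219] [ 0.563 -0.083  0.167]
top [305 220] [ 0.562 -0.045  0.168]
top [309 220] [ 0.562 -0.055  0.167]
top [313 220] [ 0.558 -0.061  0.215]
top [301 221] [ 0.56  -0.035  0.167]
top [305 221] [ 0.559 -0.045  0.173]
top [309 221] [ 0.56  -0.055  0.162]
top [314 221] [ 0.556 -0.064  0.213]
top [297 222] [ 0.558 -0.026  0.161]
top [304 222] [ 0.557 -0.042  0.169]
top [308 22
[... 1763 characters left out ...]
 [ 0.557 -0.034  0.165]
side [298 196] [ 0.551 -0.046  0.162]
side [294 197] [ 0.557 -0.034  0.162]
side [306 197] [0.501 0.015 0.187]
side [310 197] [0.49  0.017 0.19 ]
side [295 198] [ 0.551 -0.027  0.163]
side [307 198] [0.496 0.022 0.188]
side [311 198] [0.489 0.013 0.186]
side [295 199] [ 0.549 -0.024  0.161]
side [307 199] [0.496 0.021 0.185]
side [311 199] [0.487 0.018 0.186]
side [306 200] [0.498 0.023 0.183]
side [310 200] [0.489 0.019 0.183]
side [308 201] [0.494 0.021 0.18 ]
side [307 202] [0.498 0.018 0.176]
side [307 203] [0.498 0.017 0.173]
side [307 204] [0.502 0.009 0.167]
side [307 205] [0.502 0.008 0.164]
side [311 205] [0.493 0.003 0.164]
side [311 206] [0.493 0.005 0.162]
```

View pics/c1.png

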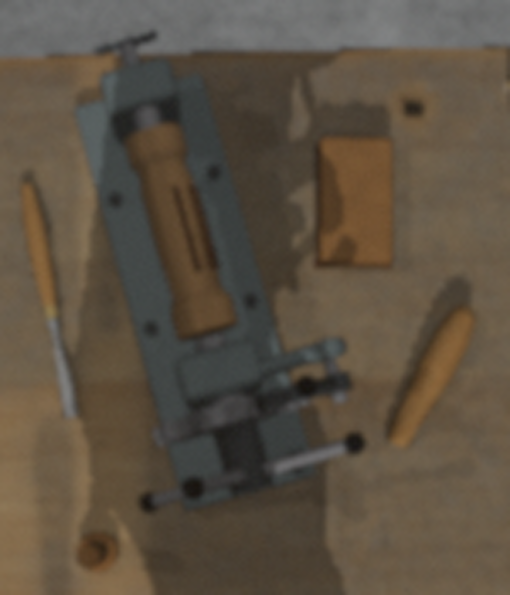

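View pics/c2.png

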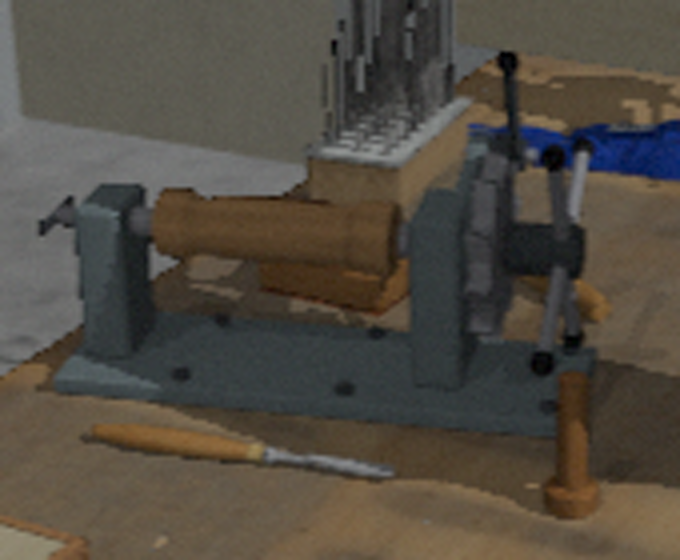

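The crops give these pixels:
- **Top crop:** lever ball (306,386), top spoke ball (193,487), left ball (148,501), right ball (353,442), bed corners (78,108), (185,505), (310,478).
- **Side crop:** lever ball (508,61), top ball (554,157), right ball (583,148), left ball (543,362), bottom ball (572,340).

I'll fit the head pose from these.

```bash
cat > fit.py <<'E'
from h import *
from scipy.optimize import least_squares
def Hm(x,P):
    c,s=np.cos(x[2]),np.sin(x[2]); return np.array([[c,-s,0],[s,c,0],[0,0,1]])@np.array(P)+[x[0],x[1],0]
def spoke(w,k=0):
    a=np.radians(22+90*k)+w; return [-.045,.088*np.sin(a),.105+.088*np.cos(a)]
def lever(p):
    a=np.radians(20)-p; return [0,-.078+.078*np.sin(a),.138+.078*np.cos(a)]
E
python3 - <<'E'
from fit import *
T=lambda u,v:('top',(225+(u+.5)/3.4-.5,105+(v+.5)/3.4-.5))
S=lambda u,v:('side',(170+(u+.5)/4-.5,160+(v+.5)/4-.5))
obs=[(T(306,386),lambda w:lever(0)),(T(193,487),lambda w:spoke(w)),(T(148,501),lambda w:spoke(w,1)),(T(353,442),lambda w:spoke(w,3)),
(T(78,108),lambda w:[.285,.055,.014]),(T(185,505),lambda w:[-.06,.055,.014]),(T(310,478),lambda w:[-.06,-.055,.014]),
(S(508,61),lambda w:lever(0)),(S(554,157),lambda w:spoke(w)),(S(583,148),lambda w:spoke(w,3)),(S(543,362),lambda w:spoke(w,1)),(S(572,340),lambda w:spoke(w,2))]
f=lambda x:np.concatenate([proj(n,Hm(x,g(x[3])))[0]-uv for (n,uv),g in obs])
r=least_squares(f,[.55,-.02,.25,.05],loss='soft_l1'); x=r.x; print(x.round(4)); print(f(x).reshape(-1,2).round(1).tolist())
np.save('x.npy',x)
print(Hm(x,lever(0)),Hm(x,lever(.75)),Hm(x,spoke(x[3])),Hm(x,spoke(-.55)))
for n in ['handle','sander']:pass
P=cloud('top',np.load('top0.npy'))
for n,(u,v) in dict(dog=(97,550),handle=(430,380),sander=(355,200)).items(): print(n,P[int(105+v/3.4),int(225+u/3.4)])
E
```

```text
[ 0.5503 -0.0152  0.2448  0.0837]
[[-0.2, -0.2], [-0.2, -0.3], [-0.5, -0.1], [0.2, 0.4], [-0.8, -1.0], [-0.6, 1.8], [1.7, -0.8], [0.4, -0.1], [-0.0, -0.4], [0.5, 0.0], [-0.3, -0.2], [0.5, -1.2]]
[ 0.56278788 -0.06503593  0.21129602] [ 0.57663395 -0.12045164  0.20981435] [0.49707344 0.0123322  0.18355233] [ 0.51021455 -0.04026211  0.19178992]
dog [0.45220191 0.08718241 0.08543336]
handle [ 0.58046232 -0.17495707  0.02610275]
sander [ 0.72649518 -0.11902528  0.03034435]
```

```bash
cat > go.py <<'E'
# usage: go.py hx hy ztip  -> shift in tool axes (mm) to bring fingertip there (head mm)
import sys
from fit import *
x=np.load('x.npy'); s=robot.read_state(); M=R.from_rotvec(s['orientation']).as_matrix()
tip=s['tool_pos']+M[:,2]*.186
c,n=np.cos(x[2]),np.sin(x[2]); H=np.array([[c,-n,0],[n,c,0],[0,0,1]])
print('t',s['t'],'tip in head mm',((H.T@(tip-[x[0],x[1],0]))*1e3).round(1),'F head',(H.T@s['force']).round(1))
print('tool axes in head\n',(H.T@M).round(3)); print('q6',s['q'][5].round(3),'open',s['opening'])
print('turn to tool x=head +y, y=head x:',R.from_matrix(M.T@H@np.array([[0,1,0],[1,0,0],[0,0,-1]]).T).as_rotvec().round(4))
print('turn to tool x=head x,y=-y:',R.from_matrix(M.T@H@np.diag([1,-1,-1])).as_rotvec().round(4))
if len(sys.argv)>3:
    g=Hm(x,np.array(list(map(float,sys.argv[1:4])))/1e3); print('shift mm',(M.T@(g-tip)*1e3).round(1))
E
python3 go.py 0 -20 265
```

```text
t 0.1 tip in head mm [-415.8 -440.3  217.8] F head [ 0.4 -0.1 -0.3]
tool axes in head
 [[ 0.982  0.191 -0.   ]
 [ 0.191 -0.982  0.002]
 [ 0.    -0.002 -1.   ]]
q6 -0.085 open 0.09315589093009449
turn to tool x=head +y, y=head x: [-1.3000e-03 -1.3000e-03 -1.3789e+00]
turn to tool x=head x,y=-y: [-0.0017 -0.      0.1919]
shift mm [ 488.3 -333.3  -46.6]
```

apply_moves(
  claw=0,
  newtons=10,
  series=[
    [[0, 0, -24], [0, 0, 0.096]],
    [[0, 0, -24], [0, 0, 0.096]],
    [[26, -26, 0], [0, 0, 0]],
    [[26, -26, 0], [0, 0, 0]],
    [[26, -26, 0], [0, 0, 0]],
    [[26, -26, 0], [0, 0, 0]],
    [[26, -26, 0], [0, 0, 0]],
    [[26, -26, 0], [0, 0, 0]],
    [[26, -26, 0], [0, 0, 0]],
    [[26, -26, 0], [0, 0, 0]],
    [[0, 0, 0], [0, 0, 0]],
  ],
)

```text
t: 1.02
tool_pos: [0.4076, -0.2868, 0.4526]
orientation: [-3.115, -0.391, -0.002]
force: [-0.6, -0.6, 1.1]
opening: 0.024
gripper_force: 0.0
```

```bash
python3 go.py 0 -15 265
```

```text
t 1.0167 tip in head mm [-204.  -228.5  266.6] F head [-0.7 -0.4  1.1]
tool axes in head
 [[ 1.     0.005  0.002]
 [ 0.005 -1.     0.002]
 [ 0.002 -0.002 -1.   ]]
q6 0.604 open 0.024038341147971112
turn to tool x=head +y, y=head x: [-2.0000e-04 -2.9000e-03 -1.5659e+00]
turn to tool x=head x,y=-y: [-0.002  -0.0017  0.0049]
shift mm [ 205.  -212.5    2.3]
```

apply_moves(
  series=[
    [[25, -27, 0], [0, 0, 0]],
    [[25, -27, 0], [0, 0, 0]],
    [[25, -27, 0], [0, 0, 0]],
    [[25, -27, 0], [0, 0, 0]],
    [[26, -27, 0], [0, 0, 0]],
    [[26, -27, 0], [0, 0, 0]],
    [[26, -28, 0], [0, 0, 0]],
    [[26, -28, 0], [0, 0, 0]],
    [[0, 0, 0], [0, 0, 0]],
    [[0, 0, 0], [0, 0, 0]],
  ],
)

```text
t: 1.85
tool_pos: [0.5508, -0.029, 0.4519]
orientation: [-3.117, -0.389, 0.002]
force: [0.7, -0.5, 0.1]
opening: 0.0005
gripper_force: 0.0
```

```bash
python3 go.py 0 -10 202
```

```text
t 1.85 tip in head mm [ -3.2 -13.3 265.9] F head [ 0.6 -0.6  0.1]
tool axes in head
 [[ 1.     0.004 -0.001]
 [ 0.004 -1.     0.   ]
 [-0.001 -0.    -1.   ]]
q6 1.177 open 0.0005429066800777529
turn to tool x=head +y, y=head x: [-1.5000e-03  8.0000e-04 -1.5673e+00]
turn to tool x=head x,y=-y: [-0.0005  0.0015  0.0035]
shift mm [ 3.3 -3.3 63.9]
```

apply_moves(
  series=[
    [[3, -3, 16], [0, 0, 0]],
    [[0, 0, 16], [0, 0, 0]],
    [[0, 0, 16], [0, 0, 0]],
    [[0, 0, 16], [0, 0, 0]],
    [[0, 0, 0], [0, 0, 0]],
    [[0, 0, 0], [0, 0, 0]],
  ],
)

```text
t: 2.35
tool_pos: [0.5518, -0.0281, 0.3878]
orientation: [-3.118, -0.381, 0.004]
force: [0.4, -0.3, 0.4]
opening: 0.0003
gripper_force: 0.0
```

```bash
python3 go.py 0 -10 202; python3 - <<'E'
from h import *
p,d=robot.read_camera('side'); b=p[130:260,230:360]
cv2.imwrite('pics/s1.png',cv2.resize(b,None,fx=4.5,fy=4.5,interpolation=cv2.INTER_CUBIC))
E
```

```text
t 2.35 tip in head mm [ -2.1 -12.7 201.8] F head [ 0.3 -0.4  0.4]
tool axes in head
 [[ 1.    -0.002 -0.002]
 [-0.002 -1.     0.001]
 [-0.002 -0.001 -1.   ]]
q6 1.184 open 0.00029306347116569834
turn to tool x=head +y, y=head x: [-2.5000e-03  1.4000e-03 -1.5723e+00]
turn to tool x=head x,y=-y: [-0.0006  0.0025 -0.0015]
shift mm [ 2.1 -2.7 -0.2]
```

View pics/s1.png

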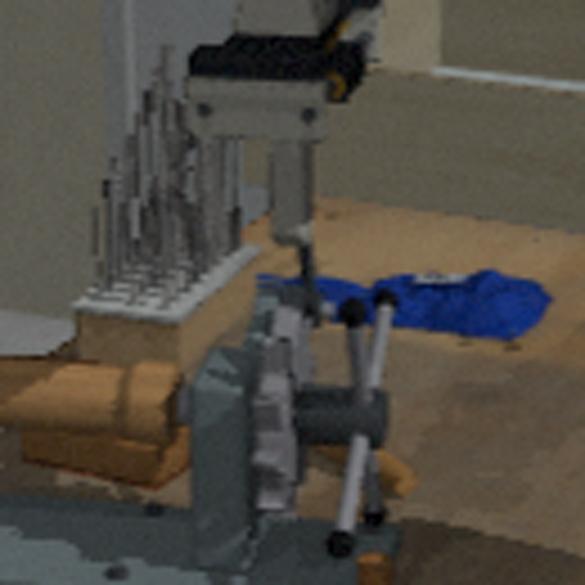

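The fingertip, at crop (295,243), stands in front of the lever ball at about (300,250) and level with it, with the wheel untouched. I'll push right.

apply_moves(
  series=[
    [[2, 5, 0], [0, 0, 0]],
    [[0, 5, 0], [0, 0, 0]],
    [[0, 4, 0], [0, 0, 0]],
    [[0, 4, 0], [0, 0, 0]],
    [[0, 4, 0], [0, 0, 0]],
    [[0, 4, 0], [0, 0, 0]],
    [[0, 4, 0], [0, 0, 0]],
    [[0, 4, 0], [0, 0, 0]],
    [[0, 4, 0], [0, 0, 0]],
    [[0, 4, 0], [0, 0, 0]],
    [[0, 4, 0], [0, 0, 0]],
    [[0, 0, 0], [0, 0, 0]],
  ],
)

```text
t: 3.4
tool_pos: [0.5657, -0.0718, 0.3886]
orientation: [3.118, 0.383, -0.0]
force: [1.3, -0.5, 0.8]
opening: 0.0004
gripper_force: 0.0
```

apply_moves(
  series=[
    [[0, 4, 0], [0, 0, 0]],
    [[0, 4, 0], [0, 0, 0]],
    [[0, 4, 0], [0, 0, 0]],
    [[0, 2, 0], [0, 0, 0]],
    [[0, 0, 0], [0, 0, 0]],
    [[0, 0, 0], [0, 0, 0]],
    [[0, 0, 0], [0, 0, 0]],
  ],
)

```text
t: 3.98
tool_pos: [0.569, -0.0847, 0.3888]
orientation: [3.118, 0.383, 0.0]
force: [0.3, -0.1, 0.2]
opening: 0.0004
gripper_force: 0.0
```

```bash
python3 go.py 0 -72 202; cat > lv.py <<'E'
# lever/spoke ball estimate from depth: points high up near the head
from fit import *
x=np.load('x.npy'); c,n=np.cos(x[2]),np.sin(x[2]); H=np.array([[c,-n,0],[n,c,0],[0,0,1]])
for cam in ['top','side']:
    p,d=robot.read_camera(cam); cv2.imwrite(f'pics/last_{cam}.png',p)
    Q=(cloud(cam,d)-[x[0],x[1],0])@H*1e3; g=p.max(-1)
    for nm,xc,zlo,zhi in [('lever',0,200,226),('spoke',-45,175,205)]:
        m=(abs(Q[...,0]-xc)<14)&(Q[...,2]>zlo)&(Q[...,2]<zhi)&(abs(Q[...,1])<140)&(g<70)&(d>0)
        if m.sum(): print(cam,nm,m.sum(),np.median(Q[m],0).round(1),Q[m].min(0).round(0),Q[m].max(0).round(0))
E
python3 lv.py
```

```text
t 3.9833 tip in head mm [  1.3 -71.9 202.8] F head [ 0.3 -0.2  0.2]
tool axes in head
 [[ 1. -0.  0.]
 [-0. -1. -0.]
 [ 0.  0. -1.]]
q6 1.089 open 0.00041725698366523826
turn to tool x=head +y, y=head x: [ 2.000e-04  2.000e-04 -1.571e+00]
turn to tool x=head x,y=-y: [ 0.0002 -0.     -0.0002]
shift mm [-1.3  0.1  0.8]
top spoke 35 [-45.3  39.9 187.8] [-53.  33. 178.] [-38.  47. 192.]
side lever 10 [  1.3 -64.3 204.9] [ -5. -69. 202.] [  8. -57. 209.]
side spoke 34 [-46.5  46.  184.1] [-53.  41. 178.] [-41.  51. 191.]
```

apply_moves(
  series=[
    [[0, -6, 0], [0, 0, 0]],
    [[0, -5, -20], [0, 0, 0]],
    [[0, 0, -30], [0, 0, 0]],
    [[-12, -30, -15], [0, 0, 0]],
    [[-12, -30, 0], [0, 0, 0]],
    [[-12, -30, 0], [0, 0, 0]],
    [[-11, -30, 0], [0, 0, 0]],
    [[0, -26, 0], [0, 0, 0]],
    [[0, 0, 0], [0, 0, 0]],
    [[0, 0, 0], [0, 0, 0]],
  ],
)

```text
t: 4.92
tool_pos: [0.4848, 0.0576, 0.4541]
orientation: [3.117, 0.388, 0.002]
force: [-0.5, -0.2, -0.7]
opening: 0.0006
gripper_force: 0.0
```

```bash
python3 go.py -45 85 178;python3 lv.py; python3 - <<'E'
from h import *
a=cv2.imread('pics/last_top.png')[170:270,235:360]
cv2.imwrite('pics/t2.png',cv2.resize(a,None,fx=5,fy=5,interpolation=cv2.INTER_CUBIC))
E
```

```text
t 4.9167 tip in head mm [-45.7  86.5 268.1] F head [-0.5 -0.  -0.7]
tool axes in head
 [[ 1.     0.003  0.001]
 [ 0.003 -1.    -0.   ]
 [ 0.001  0.    -1.   ]]
q6 1.336 open 0.0006061907858528139
turn to tool x=head +y, y=head x: [ 1.000e-03 -6.000e-04 -1.568e+00]
turn to tool x=head x,y=-y: [ 0.0003 -0.001   0.0028]
shift mm [ 0.6  1.5 90.1]
top lever 30 [  0.  -94.1 219.9] [  -5. -102.  200.] [  6. -88. 224.]
side lever 18 [  2.  -87.9 210. ] [ -3. -94. 202.] [  5. -85. 222.]
side spoke 32 [-46.1  46.3 184.9] [-53.  38. 177.] [-40.  51. 190.]
```

View pics/t2.png

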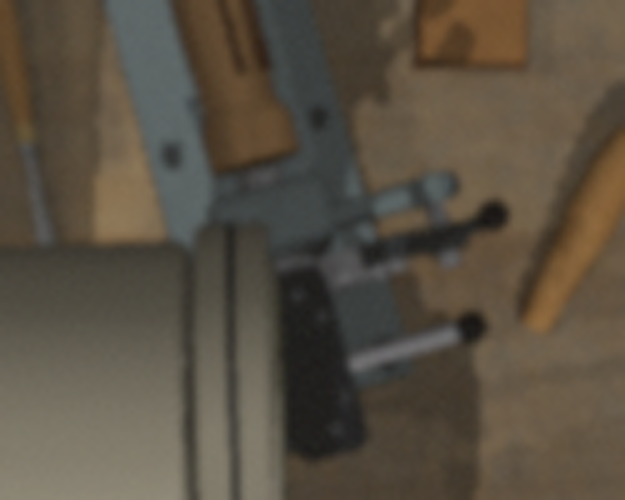

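The lever ball at crop (492,214) has swung right to y≈-94 mm (pawl ≈0.55), and the tools are unmoved. Next I'll lower the finger left of the top spoke and push.

apply_moves(
  series=[
    [[0, 0, 25], [0, 0, 0]],
    [[0, 0, 25], [0, 0, 0]],
    [[0, 0, 25], [0, 0, 0]],
    [[0, 0, 15], [0, 0, 0]],
    [[0, 5, 0], [0, 0, 0]],
    [[0, 5, 0], [0, 0, 0]],
    [[0, 4, 0], [0, 0, 0]],
    [[0, 4, 0], [0, 0, 0]],
    [[0, 4, 0], [0, 0, 0]],
    [[0, 4, 0], [0, 0, 0]],
    [[0, 4, 0], [0, 0, 0]],
    [[0, 0, 0], [0, 0, 0]],
  ],
)

```text
t: 6.02
tool_pos: [0.4931, 0.0274, 0.367]
orientation: [-3.116, -0.384, -0.005]
force: [-7.2, 5.4, 16.1]
opening: 0.0003
gripper_force: 8.3
```

```bash
python3 go.py -45 18 178;python3 lv.py
```

```text
t 6.0167 tip in head mm [-44.5  55.5 181. ] F head [-5.6  7.  16.1]
tool axes in head
 [[ 1.     0.     0.003]
 [ 0.    -1.     0.001]
 [ 0.003 -0.001 -1.   ]]
q6 1.276 open 0.0003255386544603145
turn to tool x=head +y, y=head x: [ 0.0017 -0.0038 -1.5706]
turn to tool x=head x,y=-y: [-0.0013 -0.0035  0.0002]
shift mm [-0.5 37.5  3. ]
top lever 30 [-2.000e-01 -9.380e+01  2.191e+02] [  -5. -102.  201.] [  6. -88. 224.]
side spoke 16 [-45.   65.9 185.3] [-50.  57. 179.] [-35.  71. 189.]
```

```bash
python3 - <<'E'
from h import *
a=cv2.imread('pics/last_side.png')[150:250,260:360]
cv2.imwrite('pics/s3.png',cv2.resize(a,None,fx=6,fy=6,interpolation=cv2.INTER_CUBIC))
E
```

```text
(no output)
```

View pics/s3.png

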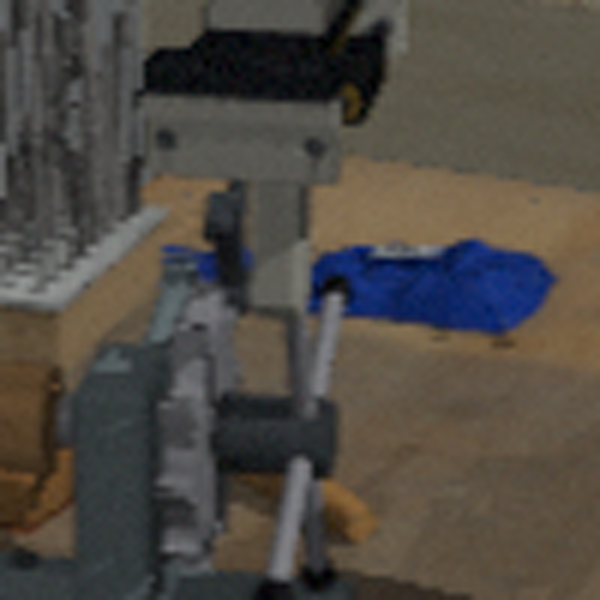

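```bash
python3 - <<'E'
from fit import *
x=np.load('x.npy')
for w in [.3,.2,.0837,.0,-.1,-.2]: print(w,[((proj('side',Hm(x,spoke(w,k)))[0]-[260,150])*6+2.5).round(0).tolist() for k in (1,2,3)])
s=robot.read_state(); print(s['t'],s['force'],s['wrist_torque'],s['gripper_force'])
E
```

```text
0.3 [[277.0, 626.0], [327.0, 527.0], [335.0, 256.0]]
0.2 [[275.0, 616.0], [324.0, 544.0], [336.0, 268.0]]
0.0837 [[273.0, 602.0], [321.0, 563.0], [338.0, 283.0]]
0.0 [[271.0, 590.0], [318.0, 576.0], [339.0, 294.0]]
-0.1 [[270.0, 575.0], [315.0, 590.0], [340.0, 310.0]]
-0.2 [[269.0, 557.0], [312.0, 603.0], [340.0, 326.0]]
6.1167 [-7.01210404  5.94827085 15.90803672] [ 0.78678672  1.28731084 -0.14108703] 8.02865445613861
```

```bash
python3 - <<'E'
from fit import *
x=np.load('x.npy')
for P in ([-45,55.5,181],[-45,55.5+17,181],[-45,38,181],[-45-8,70,181],[-45+8,70,181],[-45,35,186]): print(P,((proj('side',Hm(x,np.array(P)/1e3))[0]-[260,150])*6+2.5).round(0))
p,d=robot.read_camera('side'); c,n=np.cos(x[2]),np.sin(x[2]); H=np.array([[c,-n,0],[n,c,0],[0,0,1]])
Q=(cloud('side',d)-[x[0],x[1],0])@H*1e3
for v in range(182,206,2): print(v,[(u,Q[v,u].round(0).astype(int).tolist()) for u in range(300,314,3)])
E
```

```text
[-45, 55.5, 181] [284. 313.]
[-45, 72.5, 181] [276. 329.]
[-45, 38, 181] [292. 298.]
[-53, 70, 181] [298. 328.]
[-37, 70, 181] [257. 325.]
[-45, 35, 186] [293. 283.]
182 [(300, [-2, -80, 182]), (303, [-39, 72, 236]), (306, [-46, 74, 237]), (309, [-53, 74, 237]), (312, [57, -620, -2])]
184 [(300, [-1, -83, 176]), (303, [-38, 70, 230]), (306, [-46, 74, 232]), (309, [-53, 72, 232]), (312, [53, -596, -2])]
186 [(300, [-1, -85, 170]), (303, [-39, 74, 227]), (306, [-46, 73, 226]), (309, [-53, 73, 227]), (312, [49, -574, -2])]
188 [(300, [-6, -58, 174]), (303, [-39, 74, 222]), (306, [-46, 72, 221]), (309, [-53, 74, 223]), (312, [45, -551, -1])]
190 [(300, [-5, -63, 166]), (303, [-39, 74, 217]), (306, [-46, 73, 217]), (309, [-52, 71, 217]), (312, [40, -519, 3])]
192 [(300, [-6, -57, 163]), (303, [-38, 71, 211]), (306, [-46, 73, 212]), (309, [-53, 72, 212]), (312, [37, -505, 0])]
194 [(300, [-5, -64, 155]), (303, [-39, 72, 206]), (306, [-45, 71, 206]), (309, [-53, 73, 207]), (312, [33, -480, 2])]
196 [(300, [-5, -65, 149]), (303, [-39, 72, 201]), (306, [-45, 67, 200]), (309, [-53, 71, 202]), (312, [23, -421, 17])]
198 [(300, [-5, -67, 142]), (303, [-39, 71, 196]), (306, [-46, 74, 197]), (309, [-52, 70, 196]), (312, [24, -426, 7])]
200 [(300, [-5, -65, 138]), (303, [-38, 70, 191]), (306, [-46, 74, 192]), (309, [-52, 70, 191]), (312, [22, -415, 4])]
202 [(300, [-3, -73, 129]), (303, [-37, 66, 184]), (306, [-45, 67, 185]), (309, [-52, 64, 184]), (312, [22, -414, -2])]
204 [(300, [58, -389, -3]), (303, [47, -384, 0]), (306, [37, -386, 0]), (309, [-46, 34, 167]), (312, [18, -391, 0])]
```

The finger's tip is chamfered over its last 8 mm and is wedging down on the ball; the wheel is still at about 0.02. I'll back off, go 9 mm lower, and push with the straight face.

apply_moves(
  series=[
    [[0, -8, 0], [0, 0, 0]],
    [[0, -8, 0], [0, 0, 0]],
    [[0, 0, 9], [0, 0, 0]],
    [[0, 0, 0], [0, 0, 0]],
    [[0, 3, 0], [0, 0, 0]],
    [[0, 3, 0], [0, 0, 0]],
    [[0, 3, 0], [0, 0, 0]],
    [[0, 3, 0], [0, 0, 0]],
    [[0, 3, 0], [0, 0, 0]],
    [[0, 3, 0], [0, 0, 0]],
    [[0, 0, 0], [0, 0, 0]],
  ],
)

```text
t: 7.08
tool_pos: [0.4933, 0.0247, 0.355]
orientation: [3.118, 0.383, 0.001]
force: [0.2, 0.0, -0.3]
opening: 0.0002
gripper_force: 0.1
```

```bash
python3 go.py -45 16 170; python3 lv.py
```

```text
t 7.0833 tip in head mm [-45.5  52.5 169. ] F head [ 0.2 -0.  -0.3]
tool axes in head
 [[ 1.    -0.001  0.001]
 [-0.001 -1.    -0.   ]
 [ 0.001  0.    -1.   ]]
q6 1.273 open 0.0001553212500878141
turn to tool x=head +y, y=head x: [ 7.0000e-04 -3.0000e-04 -1.5713e+00]
turn to tool x=head x,y=-y: [ 0.0003 -0.0006 -0.0005]
shift mm [ 0.5 36.5 -1. ]
top lever 31 [-1.000e-01 -9.400e+01  2.196e+02] [  -5. -102.  201.] [  6. -88. 223.]
side spoke 2 [-51.   67.8 175.5] [-52.  67. 175.] [-50.  68. 176.]
```

apply_moves(
  series=[
    [[0, 3, 0], [0, 0, 0]],
    [[0, 3, 0], [0, 0, 0]],
    [[0, 3, 0], [0, 0, 0]],
    [[0, 3, 0], [0, 0, 0]],
    [[0, 3, 0], [0, 0, 0]],
    [[0, 3, 0], [0, 0, 0]],
    [[0, 3, 0], [0, 0, 0]],
    [[0, 3, 0], [0, 0, 0]],
    [[0, 3, 0], [0, 0, 0]],
    [[0, 3, 0], [0, 0, 0]],
    [[0, 3, 0], [0, 0, 0]],
    [[0, 3, 0], [0, 0, 0]],
  ],
)

```text
t: 8.18
tool_pos: [0.5019, -0.01, 0.3547]
orientation: [3.118, 0.384, 0.0]
force: [-0.3, 1.4, 0.7]
opening: 0.0009
gripper_force: 0.7
```

apply_moves(
  series=[
    [[0, 3, 0], [0, 0, 0]],
    [[0, 0, 0], [0, 0, 0]],
    [[0, 0, 0], [0, 0, 0]],
    [[0, 0, 0], [0, 0, 0]],
  ],
)

```text
t: 8.52
tool_pos: [0.5025, -0.0127, 0.3546]
orientation: [3.118, 0.383, -0.0]
force: [-0.1, -0.3, 0.6]
opening: 0.0007
gripper_force: 0.0
```

```bash
python3 go.py -45 12 170; python3 lv.py;  python3 - <<'E'
from fit import *
a=cv2.imread('pics/last_side.png')[150:250,260:360]
cv2.imwrite('pics/s4.png',cv2.resize(a,None,fx=6,fy=6,interpolation=cv2.INTER_CUBIC))
x=np.load('x.npy')
for w in [-.4,-.45,-.5,-.55,-.6,-.65]: print(w,[((proj('side',Hm(x,spoke(w,k)))[0]-[260,150])*6+2.5).round(0).tolist() for k in (0,1,2,3)])
E
```

```text
t 8.5167 tip in head mm [-45.9  14.1 168.6] F head [-0.2 -0.3  0.6]
tool axes in head
 [[ 1. -0. -0.]
 [-0. -1. -0.]
 [-0.  0. -1.]]
q6 1.199 open 0.0006707268961770431
turn to tool x=head +y, y=head x: [-2.000e-04  3.000e-04 -1.571e+00]
turn to tool x=head x,y=-y: [ 0.0001  0.0003 -0.0002]
shift mm [ 0.9  2.1 -1.4]
top lever 11 [  3.3 -97.1 220.7] [  -0. -101.  217.] [  6. -91. 223.]
side spoke 3 [-45.6  29.7 175.7] [-50.  28. 175.] [-43.  30. 176.]
-0.4 [[309.0, 237.0], [269.0, 519.0], [305.0, 624.0], [340.0, 361.0]]
-0.45 [[311.0, 234.0], [269.0, 509.0], [303.0, 628.0], [340.0, 371.0]]
-0.5 [[313.0, 231.0], [269.0, 498.0], [301.0, 632.0], [340.0, 380.0]]
-0.55 [[314.0, 229.0], [269.0, 487.0], [300.0, 635.0], [340.0, 389.0]]
-0.6 [[316.0, 228.0], [270.0, 476.0], [298.0, 638.0], [339.0, 399.0]]
-0.65 [[318.0, 227.0], [270.0, 465.0], [296.0, 640.0], [339.0, 409.0]]
```

View pics/s4.png

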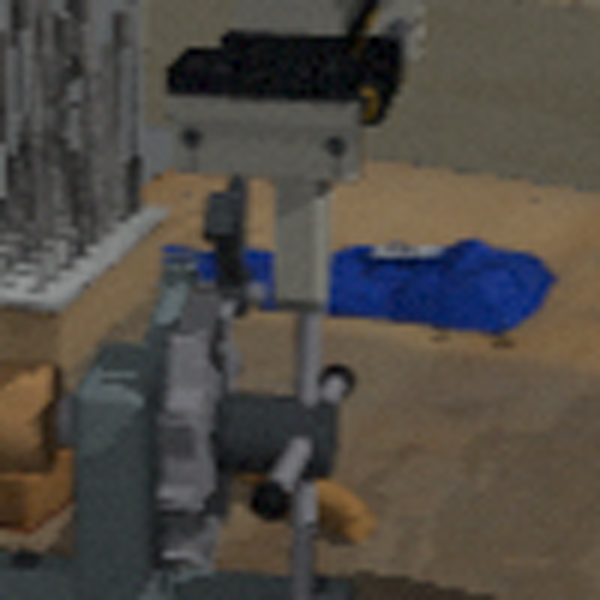

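The left ball at crop (268,497) and the right ball at (339,379) give a wheel value of about -0.50. A further 2.5 mm will centre it, then I'll retreat and go over to the right of the lever.

apply_moves(
  series=[
    [[0, 2.5, 0], [0, 0, 0]],
    [[0, 0, 0], [0, 0, 0]],
    [[0, 0, 0], [0, 0, 0]],
    [[0, 0, 0], [0, 0, 0]],
    [[0, -6, 0], [0, 0, 0]],
    [[0, -4, -20], [0, 0, 0]],
    [[0, 0, -35], [0, 0, 0]],
    [[0, 0, -35], [0, 0, 0]],
    [[11, 30, 0], [0, 0, 0]],
    [[11, 30, 0], [0, 0, 0]],
    [[12, 30, 0], [0, 0, 0]],
    [[12, 30, 0], [0, 0, 0]],
  ],
)

```text
t: 9.62
tool_pos: [0.5751, -0.1112, 0.4453]
orientation: [3.118, 0.384, 0.002]
force: [0.2, 0.1, 0.1]
opening: 0.0004
gripper_force: 0.0
```

apply_moves(
  series=[
    [[0, 30, 0], [0, 0, 0]],
    [[0, 10, 0], [0, 0, 0]],
    [[0, 0, 0], [0, 0, 0]],
    [[0, 0, 0], [0, 0, 0]],
  ],
)

```text
t: 9.95
tool_pos: [0.584, -0.149, 0.4445]
orientation: [-3.117, -0.382, 0.001]
force: [-0.3, 0.2, 0.0]
opening: 0.0002
gripper_force: 0.0
```

```bash
python3 go.py 0 -140 199; python3 lv.py
```

```text
t 9.95 tip in head mm [ 1.000e-01 -1.378e+02  2.585e+02] F head [-0.2  0.3  0. ]
tool axes in head
 [[ 1.    -0.001 -0.   ]
 [-0.001 -1.     0.001]
 [-0.    -0.001 -1.   ]]
q6 0.992 open 0.00023400703490830728
turn to tool x=head +y, y=head x: [-1.1000e-03 -4.0000e-04 -1.5717e+00]
turn to tool x=head x,y=-y: [-0.0009  0.0004 -0.0009]
shift mm [-0.1  2.3 59.5]
top spoke 39 [-45.3 -12.1 197.9] [-53. -20. 189.] [-38.  -5. 202.]
side lever 32 [ -1.  -88.4 212.6] [ -6. -98. 200.] [  5. -80. 221.]
side spoke 30 [-45.8  -5.7 194.3] [-51. -11. 185.] [-38.   3. 199.]
```

The wheel is at about -0.52, which is good. I'll lower the finger and push the lever left.

apply_moves(
  series=[
    [[0, 0, 20], [0, 0, 0]],
    [[0, 0, 20], [0, 0, 0]],
    [[0, 0, 19], [0, 0, 0]],
    [[0, -6, 0], [0, 0, 0]],
    [[0, -6, 0], [0, 0, 0]],
    [[0, -4, 0], [0, 0, 0]],
    [[0, -4, 0], [0, 0, 0]],
    [[0, -4, 0], [0, 0, 0]],
    [[0, -4, 0], [0, 0, 0]],
    [[0, -4, 0], [0, 0, 0]],
    [[0, -4, 0], [0, 0, 0]],
    [[0, -4, 0], [0, 0, 0]],
  ],
)

```text
t: 11.05
tool_pos: [0.5744, -0.1103, 0.386]
orientation: [3.118, 0.383, 0.001]
force: [0.9, -1.1, 0.9]
opening: 0.0003
gripper_force: 0.5
```

apply_moves(
  series=[
    [[0, -3, 0], [0, 0, 0]],
    [[0, -3, 0], [0, 0, 0]],
    [[0, -3, 0], [0, 0, 0]],
    [[0, -3, 0], [0, 0, 0]],
    [[0, -3, 0], [0, 0, 0]],
    [[0, -3, 0], [0, 0, 0]],
    [[0, 0, 0], [0, 0, 0]],
    [[0, 0, 0], [0, 0, 0]],
  ],
)

```text
t: 11.72
tool_pos: [0.57, -0.0928, 0.3857]
orientation: [-3.118, -0.384, 0.0]
force: [0.5, 0.1, 0.6]
opening: 0.0007
gripper_force: 0.0
```

```bash
python3 go.py 0 -76 199
```

```text
t 11.7167 tip in head mm [  0.3 -80.  199.7] F head [ 0.5 -0.   0.6]
tool axes in head
 [[ 1.  0. -0.]
 [ 0. -1.  0.]
 [-0. -0. -1.]]
q6 1.075 open 0.0006915648760543856
turn to tool x=head +y, y=head x: [-3.0000e-04 -1.0000e-04 -1.5705e+00]
turn to tool x=head x,y=-y: [-0.0003  0.0001  0.0003]
shift mm [-0.3 -4.   0.7]
```

Now I'll seat it in 1 mm steps and watch the force.

apply_moves(
  series=[
    [[0, -1, 0], [0, 0, 0]],
    [[0, -1, 0], [0, 0, 0]],
    [[0, -1, 0], [0, 0, 0]],
    [[0, 0, 0], [0, 0, 0]],
  ],
)

```text
t: 12.05
tool_pos: [0.5693, -0.0901, 0.3857]
orientation: [-3.118, -0.383, 0.0]
force: [0.4, -1.0, -0.8]
opening: 0.0003
gripper_force: 0.3
```

apply_moves(
  series=[
    [[0, -1, 0], [0, 0, 0]],
    [[0, 0, 0], [0, 0, 0]],
    [[0, 0, 0], [0, 0, 0]],
  ],
)

```text
t: 12.3
tool_pos: [0.5691, -0.0892, 0.3858]
orientation: [-3.118, -0.384, 0.0]
force: [-0.1, -1.0, -0.4]
opening: 0.0006
gripper_force: 0.2
```

apply_moves(
  series=[
    [[0, -1, 0], [0, 0, 0]],
    [[0, 0, 0], [0, 0, 0]],
    [[0, 0, 0], [0, 0, 0]],
  ],
)

```text
t: 12.55
tool_pos: [0.5688, -0.0882, 0.3857]
orientation: [-3.118, -0.384, 0.0]
force: [0.4, -0.1, -0.4]
opening: 0.0005
gripper_force: 0.2
```

apply_moves(
  series=[
    [[0, -1, 0], [0, 0, 0]],
    [[0, 0, 0], [0, 0, 0]],
    [[0, 0, 0], [0, 0, 0]],
  ],
)

```text
t: 12.8
tool_pos: [0.5686, -0.0872, 0.3858]
orientation: [-3.118, -0.384, -0.0]
force: [0.2, 0.2, -0.2]
opening: 0.0005
gripper_force: 0.2
```

apply_moves(
  series=[
    [[0, -1, 0], [0, 0, 0]],
    [[0, 0, 0], [0, 0, 0]],
    [[0, 0, 0], [0, 0, 0]],
  ],
)

```text
t: 13.05
tool_pos: [0.5684, -0.0862, 0.3857]
orientation: [-3.118, -0.384, 0.0]
force: [-0.1, -0.6, -0.4]
opening: 0.0004
gripper_force: 0.2
```

apply_moves(
  series=[
    [[0, -1, 0], [0, 0, 0]],
    [[0, 0, 0], [0, 0, 0]],
    [[0, 0, 0], [0, 0, 0]],
  ],
)

```text
t: 13.3
tool_pos: [0.5682, -0.0856, 0.3857]
orientation: [3.118, 0.383, 0.0]
force: [-0.1, -3.0, -1.6]
opening: 0.0002
gripper_force: 1.8
```

Force is rising, so the stop is being reached. I'll go a little further to confirm.

apply_moves(
  series=[
    [[0, -1, 0], [0, 0, 0]],
    [[0, 0, 0], [0, 0, 0]],
    [[0, 0, 0], [0, 0, 0]],
  ],
)

```text
t: 13.55
tool_pos: [0.568, -0.0851, 0.3858]
orientation: [3.117, 0.382, 0.001]
force: [3.7, -6.6, -3.0]
opening: 0.0005
gripper_force: 3.4
```

apply_moves(
  series=[
    [[0, -0.6, 0], [0, 0, 0]],
    [[0, 0, 0], [0, 0, 0]],
    [[0, 0, 0], [0, 0, 0]],
  ],
)

```text
t: 13.8
tool_pos: [0.5679, -0.0849, 0.3857]
orientation: [3.116, 0.382, 0.001]
force: [2.8, -9.0, -2.8]
opening: 0.0002
gripper_force: 4.3
```

```bash
python3 go.py 0 -76 199
```

```text
t 13.8 tip in head mm [  0.2 -72.2 199.7] F head [ 0.5 -9.4 -2.8]
tool axes in head
 [[ 1.    -0.001  0.   ]
 [-0.001 -1.    -0.002]
 [ 0.     0.002 -1.   ]]
q6 1.09 open 0.00021758492695197215
turn to tool x=head +y, y=head x: [ 0.0021  0.0018 -1.5718]
turn to tool x=head x,y=-y: [ 0.0025 -0.0002 -0.001 ]
shift mm [-0.2  3.8  0.7]
```

It's against a firm stop at 9 N. I'll retreat right, go up and clear, then check.

apply_moves(
  series=[
    [[0, 6, 0], [0, 0, 0]],
    [[0, 8, 0], [0, 0, 0]],
    [[0, 10, -10], [0, 0, 0]],
    [[0, 0, -30], [0, 0, 0]],
    [[0, 0, -35], [0, 0, 0]],
    [[-20, 30, 0], [0, 0, 0]],
    [[-20, 30, 0], [0, 0, 0]],
    [[-20, 30, 0], [0, 0, 0]],
    [[-20, 30, 0], [0, 0, 0]],
    [[-20, 30, 0], [0, 0, 0]],
    [[-20, 30, 0], [0, 0, 0]],
    [[-20, 30, 0], [0, 0, 0]],
  ],
)

```text
t: 14.8
tool_pos: [0.4876, -0.3468, 0.4619]
orientation: [3.118, 0.383, 0.001]
force: [0.3, 0.9, 0.9]
opening: 0.0002
gripper_force: 0.0
```

apply_moves(
  series=[
    [[-20, 20, 0], [0, 0, 0]],
    [[0, 0, 0], [0, 0, 0]],
    [[0, 0, 0], [0, 0, 0]],
    [[0, 0, 0], [0, 0, 0]],
  ],
)

```text
t: 15.13
tool_pos: [0.4741, -0.3691, 0.4613]
orientation: [-3.118, -0.383, -0.001]
force: [0.1, -0.3, -0.2]
opening: 0.0002
gripper_force: 0.0
```

```bash
python3 lv.py; python3 - <<'E'
from fit import *
x=np.load('x.npy')
a=cv2.imread('pics/last_top.png')[105:280,225:375]; b=cv2.imread('pics/last_side.png')[160:300,170:340]
a=cv2.resize(a,(480,560),interpolation=cv2.INTER_CUBIC)
b=cv2.resize(b[:100,110:],(320,533),interpolation=cv2.INTER_CUBIC); b=cv2.copyMakeBorder(b,0,27,0,0,0)
cv2.imwrite('pics/fin.png',np.hstack([a,b]))
for n in ['top','side']:
    print(n,[(p,proj(n,Hm(x,lever(p)))[0].round(1)) for p in (0,.1,.2)],[(w,proj(n,Hm(x,spoke(w)))[0].round(1)) for w in (-.45,-.52,-.6,-.68)])
E
```

```text
top lever 30 [ -0.8 -50.8 216. ] [ -7. -58. 211.] [  5. -45. 220.]
top spoke 38 [-45.5 -12.1 197.1] [-53. -20. 192.] [-38.  -5. 201.]
side lever 27 [ -1.  -45.5 210.4] [ -6. -53. 200.] [  6. -38. 218.]
side spoke 30 [-45.1  -5.7 194.1] [-52. -12. 186.] [-38.  -1. 199.]
top [(0, array([314.4, 218. ])), (0.1, array([317.7, 217.1])), (0.2, array([320.9, 216.1]))] [(-0.45, array([300.1, 242.5])), (-0.52, array([302.7, 241.8])), (-0.6, array([305.6, 241. ])), (-0.68, array([308.4, 240.3]))]
side [(0, array([297.1, 174.8])), (0.1, array([297.6, 173. ])), (0.2, array([298.2, 171.6]))] [(-0.45, array([311.4, 188.5])), (-0.52, array([311.8, 188. ])), (-0.6, array([312.3, 187.5])), (-0.68, array([312.7, 187.3]))]
```

View pics/fin.png

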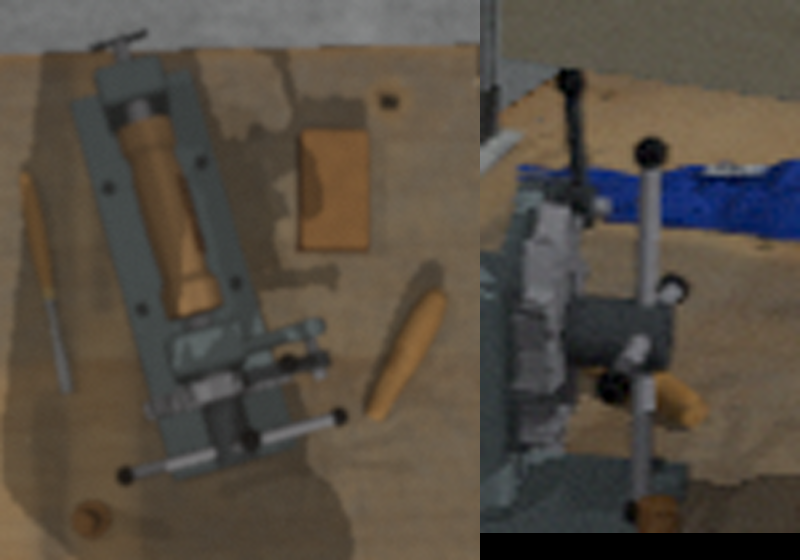

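The lever ball, at left-panel (288,362), is back at y≈-51 mm, so the pawl is home. The top ball, at (250,440), puts the wheel at about -0.52. The tools haven't moved and the arm is clear, so I'm handing in.

```bash
python3 -c "
from plant import robot
print(robot.close_job())"
```

```text
the job is handed in; nothing more can be done
None
```

I've handed the job in: the wheel is one notch back (about -0.52 rad), the pawl is home against its stop, the tools haven't visibly moved, and the arm is clear; the hand-in returned no verdict.

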